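# Move the edge slicker from keyhole hanger to bench rest by way of the V stand

### The arm

A 6-joint arm with a two-finger parallel gripper is mounted at the origin on the work surface. World frame = base frame: x ahead of the robot, y to its left, z up, the work surface at z = 0. Lengths are in mm, angles in rad, forces in N, time in s.
With the tool pointing down it reaches from about 275 to 825 mm from the base axis. Payload 5.2 kg.
Tool frame: the origin (TCP) lies at the very end of the fingers, on their centre line; the grasp point (between the pads) lies 19 mm behind it; z points along the fingers, y is the line along which they close (so a half turn about z gives the same grasp; the last joint's range is limited). The gripper opens to 93 mm and grips with 3 to 60 N. Pads are 15 mm wide; open, the fingers measure 128 mm over their backs; the gripper's body (75 mm by 188 mm) begins 65 mm behind the grasp point.
Start: joints at [1.043, 0.259, 1.535, -0, 1.348, -0.203], TCP at [175.494, 521.255, 218.653] pointing down, gripper open.
Joint ranges: [-3.14, 3.14], [-0.91, 2.08], [0.19, 2.58], [-1.22, 4.36], [0.22, 2.71], [-3.12, 3.12]. Speed limits (rad/s): [2.57, 2.57, 3.14, 3.14, 3.14, 3.14].

### API

Orientations are given as [roll, pitch, yaw] about the fixed x, y, z axes, in that order (R = Rz(yaw) Ry(pitch) Rx(roll)).
In Python, from bench import robot gives the robot as it stands. The module is installed in compiled form; this text tells all that it offers. Calls block until the motion is done:
- robot.move_ptp(position, orientation): joint-space move of the TCP to a pose.
- robot.move_linear(position, ori=None, speed=150, f_stop=None): straight line of the TCP; ori=None keeps the orientation; speed is the mean speed in mm/s. With f_stop (N) it stops when the force on the tool has changed by that much, and returns True; else False.
- robot.move_j(angles): joint-space move.
- robot.move_gripper(opening): opening from 0.0 (shut) to 1.0 (fully open); the grip force is fixed at half the most; returns when the fingers have stopped.
- robot.sleep(seconds).
- robot.inverse_kinematics(position, orientation): joint angles nearest the present ones, or None.
- robot.get_image(name): name is "scene" or "side" or "wrist"; returns a dict with "img" (384x512x3 uint8, blue, green, red), "fovy" (degrees; the focal length in pixels is half the picture's height over the tangent of half this angle, whatever the lens; pixels are square), "cx", "cy" (the principal point, pixels), "k1" (the pictures are not rectified: a ray, as slopes to the right and down, at radius r is drawn at 1 + k1 r^2 times it, then the intrinsics apply), "eye" and "orientation" of the camera in the world. Camera axes: x right, y down, z forward; pixel columns grow to the right and rows downward; lengths in mm; the calibration is good to about 2 mm. A picture is of the moment at which its call begins. There is no depth.
A pose or a line that the arm cannot do raises robot.MotionError and nothing moves.
- robot.hand_in(): hands the job in; it is judged then, once.
Readings, each from a call of its own:
- robot.current_t(): time.
- robot.current_qpos(): joint angles.
- robot.current_joint_vel(): joint speeds.
- robot.current_joint_efforts(): joint torques, N m.
- robot.current_tcp_pos(): TCP position.
- robot.current_eef_rot(): TCP orientation.
- robot.current_contact_force(): force on the tool from outside, world axes, zero at the start.
- robot.current_ft_torque(): the same for the moment, N m.
- robot.current_gripper_width(): opening from 0.0 (shut) to 1.0 (fully open).
- robot.current_finger_force(): force on a finger pad.
Only numpy, scipy, OpenCV 4.12 (cv2) and the standard library are available. Lean on these libraries where they do the work, as an engineer would, in place of code of your own. Each camera call takes 0.05 s, during which the arm holds its last target. There are 200 camera calls.

### The job

Slide the wooden edge slicker along the keyhole slot of the hanger to the wide end and lift it off by its knob. Set it in the sloping V stand, foot against the stop plate and knob up, and let go; then take it by the side of its body and lay it level in both notches of the bench rest, centred, with the knob at the red notch. Do not disturb the thread cone, the jar or the mallet.

Things in the scene. Friction and masses are not known exactly. Their poses are not given: they have to be found in the camera images.
- slicker: Hardwood edge slicker, a loose rod 156 mm long, 90 g. Origin at the centre of its foot; z runs along the rod to the knob. From the foot: round body 22 mm diameter, 0 to 110 mm (three dark bands); neck 11 mm diameter, 110 to 126 mm; dark cylindrical knob 38 mm diameter, 126 to 156 mm. At the start it hangs upright in the hanger's narrow slot, the knob resting on the plate.
- slicker_mid (a point): Point on the slicker's axis at the middle of its body, 55 mm from the foot.
- slicker_knob (a point): Point on the slicker's axis at the middle of its knob, 141 mm from the foot.
- hanger: Fixed hanger. Origin on the bench. Level steel plate, top 150 mm above the bench, 6 mm thick, 155 mm (x -60 to +95) by 80 mm (y), on a dark wooden column 60 mm wide under its +x end; wooden base 12 mm thick. A keyhole is cut in the plate along x: a wide hole at x = -30 mm, from it a narrow slot to x = +45 mm. Nothing stands above the plate.
- hanger_wide (a point): Centre of the hanger's wide octagonal hole, 30 mm across flats, at the plate's top face. The slicker's body passes through it, the knob does not.
- hanger_slot_end (a point): Closed narrow end of the hanger's slot, 75 mm from the wide hole's centre, at the plate's top face. The slot is 16 mm wide: only the slicker's neck fits it.
- v_stand: Fixed V stand: blue base 160 x 90 x 12 mm, two blue posts 30 mm wide, each with a short aluminium 90-degree V, and a stop plate. Origin on the bench. A seated slicker's axis lies in the stand's x-z plane, sloping 45 degrees, knob up and towards -x, foot flat on the stop plate (44 mm wide, square to the rod), the foot's centre at x 55, z 55 mm.
- v_seat_mid (a point): Where slicker_mid comes when the slicker is seated in the V stand, 94 mm above the bench; axes as the stand's. The Vs carry the body 6 to 28 mm and 82 to 104 mm from the foot; between them 54 mm is open for fingers. V rims stand 3 mm higher than the rod's axis and 18 mm to each side.
- v_seat_knob (a point): Where slicker_knob comes when the slicker is seated in the V stand. Axes as the stand's.
- rest: Fixed bench rest: wooden base 120 x 70 x 12 mm, two uprights 12 mm thick with 90-degree V notches, at x = -40 mm (red) and x = +40 mm (plain wood). Origin on the bench. A slicker in it lies level along x, its axis 55 mm above the bench, the knob beyond the red upright (towards -x). 68 mm is open between the uprights. Notch rims: 3 mm above the axis, 18 mm to each side.
- rest_seat (a point): Where slicker_mid comes when the slicker is centred in the bench rest. Axes as the rest's.
- cone: Bystander: orange thread cone, 62 mm diameter, 100 mm tall, loose, standing. Origin at its underside.
- jar: Bystander: amber jar with a black lid, 60 mm diameter, 75 mm tall, loose. Origin at its underside.
- mallet: Bystander: mallet lying on the bench, white head 60 mm diameter by 85 mm (along y), handle 22 mm thick to x = +160 mm, loose. Origin on the bench under the head's middle.
There are look-alikes about, which are no part of the job. Leave any yellow look-alike of the slicker alone. What is shaped like the rest but turquoise is not meant.

How it is judged (in metres and radians):
On the way, in this order (a step that is already met when the one before it is completed fails the run):
1. the slicker is lifted off the hanger: its foot is higher than the plate (height (world z) of slicker above 0.152 m and contact force between the fingers and slicker above 0.3 N), for 0.1 s.
2. the slicker lies at rest in the V stand, foot at the stop (middle within 12 mm, knob within 15 mm of its seat), and is let go (distance between slicker_mid and v_seat_mid below 0.012 m and distance between slicker_knob and v_seat_knob below 0.015 m and contact force between the fingers and slicker below 0.2 N and linear speed of slicker below 0.02 m/s), for 0.2 s.
3. the slicker is held by the side of its body (grasp within 60 mm of the body's middle) and lifted at least 20 mm out of the V stand (contact force between the fingers and slicker above 0.3 N and distance between the grasp point and slicker_mid below 0.06 m and z of slicker_mid in the frame of v_seat_mid above 0.02 m), for 0.1 s.
At the end, for the whole second after the job is handed in: The slicker lies released and at rest in both notches of the bench rest: middle of its body within 15 mm of the rest's seat point and within 5 mm of its height, axis within 0.08 rad of the rest's, knob on the red side; the cone, jar and mallet have not moved more than 25 mm (distance between slicker_mid and rest_seat below 0.015 m and z of slicker_mid in the frame of rest_seat between -0.005 and 0.005 m and angle between the z axis of slicker and the x axis of rest, either way round below 0.08 rad and x of slicker_knob in the frame of rest below -0.04 m and contact force between the fingers and slicker below 0.2 N and linear speed of slicker below 0.02 m/s); the robot touches nothing.
It fails at once if the cone is moved more than 25 mm or tipped (distance of cone from where it was at the start of the episode above 0.025 m or angle between cone's own z axis and vertical above 0.3 rad).
It fails at once if the jar is moved more than 25 mm or tipped (distance of jar from where it was at the start of the episode above 0.025 m or angle between jar's own z axis and vertical above 0.3 rad).
It fails at once if the mallet is moved more than 25 mm or tipped (distance of mallet from where it was at the start of the episode above 0.025 m or angle between mallet's own z axis and vertical above 0.3 rad).
It also fails if it takes over 67 s, if anything falls off the work surface, if the arm or the gripper's body presses on something with over 40 N, if the wrist force passes 120 N, or if a joint passes its speed limit or range.

## Working session

There is one attempt and no reset: what is moved stays moved. The work goes in short steps, each a Python script; the robot and the scene stay as the last script left them, time stands still between calls to the robot, and variables do not carry over. Pictures are saved under pics/ and viewed, at most 12 in all, crops included, and the job is handed in when it is done.

```bash
mkdir -p pics
cat > h.py <<'E'
import numpy as np, cv2
from scipy.spatial.transform import Rotation as Ro
from bench import robot
def cam(n):
    d=robot.get_image(n); d['f']=d['img'].shape[0]/2/np.tan(np.radians(d['fovy'])/2); 
    o=np.array(d['orientation'],float); d['R']=Ro.from_euler('xyz',o).as_matrix() if o.size==3 else o.reshape(3,3); return d
def ray(d,u,v):
    K=np.array([[d['f'],0,d['cx']],[0,d['f'],d['cy']],[0,0,1]])
    p=cv2.undistortPoints(np.array([[[u,v]]],float),K,np.array([d['k1'],0,0,0]))[0,0]
    return d['R']@np.array([p[0],p[1],1.])
def plane(d,u,v,z):
    r=ray(d,u,v); e=np.array(d['eye']); return e+r*(z-e[2])/r[2]
def proj(d,P):
    c=d['R'].T@(np.array(P,float)-np.array(d['eye'])); s=c[:2]/c[2]; s=s*(1+d['k1']*(s@s)); return s*d['f']+[d['cx'],d['cy']]
def tri(d1,p1,d2,p2):
    a=ray(d1,*p1);b=ray(d2,*p2);e1=np.array(d1['eye']);e2=np.array(d2['eye'])
    s=np.linalg.lstsq(np.c_[a,-b],e2-e1,rcond=None)[0]; A=e1+s[0]*a;B=e2+s[1]*b
    return (A+B)/2,np.linalg.norm(A-B)
E
python3 - <<'E'
from h import *
import pickle
D={}
for n in ('scene','side','wrist'):
    d=cam(n); D[n]=d; print(n,d['fovy'],d['cx'],d['cy'],d['k1'],d['eye'],d['orientation'])
pickle.dump(D,open('d0.pkl','wb'))
for n in ('scene','side'): cv2.imwrite(f'pics/{n}0.png',cv2.resize(D[n]['img'],(800,600),interpolation=cv2.INTER_CUBIC))
E
```

```text
scene 52.87076823955879 251.71177674477786 192.7588136193856 -0.0044351687864663605 [993.93587604 592.288395   687.25060742] [-2.20027183 -0.01601624  2.53915919]
side 52.06667238825157 250.69063800977634 186.06427458772617 -0.13876852563001554 [ 237.21810741 -776.86997781  672.13502031] [-2.15330079 -0.01751541 -0.3862445 ]
wrist 60.60392394222856 250.45592706855018 191.0413538815057 -0.07710126133552923 [ 97.99918312 547.57033169 383.43546327] [2.84878731e+00 2.14572214e-03 1.24608672e+00]
```

View pics/scene0.png

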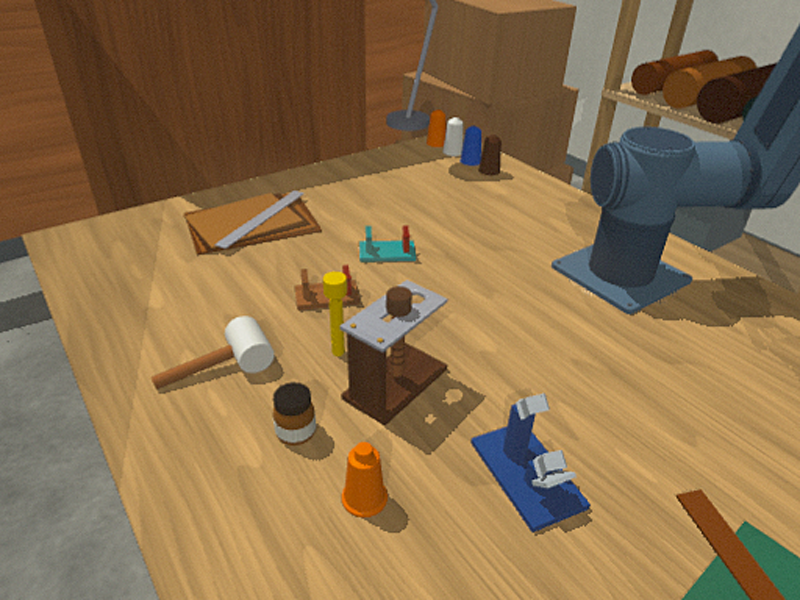

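View pics/side0.png

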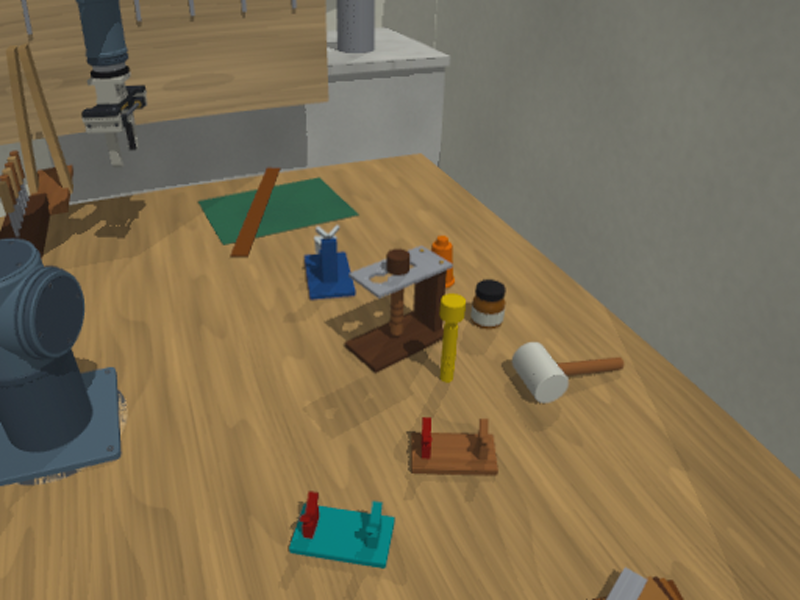

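The scene picture shows the dark knob at (399,300), the hanger plate with its wide hole at (437,295), the blue stand at (530,470), the wooden rest at (327,292) and its turquoise twin at (388,248). It also shows the yellow look-alike at (335,310), the cone at (365,480), the jar at (294,412) and the mallet at (250,345). In the side picture the knob is at (398,262), the rest at (454,452), the turquoise twin at (342,533) and the yellow one at (450,335).

The slicker must be the brown rod hanging in the slot, because the yellow one stands free. The rest must be the brown-based one.

Run:
```python
from h import *
import pickle
D=pickle.load(open('d0.pkl','rb')); s,d=D['scene'],D['side']; k=.64
np.set_printoptions(precision=1,suppress=True)
S=lambda u,v,z:print('scene',z,plane(s,u*k,v*k,z))
T=lambda u,v,z:print('side',z,plane(d,u*k,v*k,z))
print('plate scene');[S(*p,150) for p in((342,324),(385,347),(447,295),(407,283))]
print('knobtop');S(399,293,180);T(398,255,180)
print('plate side');[T(*p,150) for p in((350,272),(378,293),(452,263),(425,249))]
print('stand base top scene');[S(*p,12) for p in((472,442),(536,525),(588,505),(523,428))]
print('stand side');[T(*p,12) for p in((309,297),(354,292),(346,254),(304,257))]
print('rest side');[T(*p,12) for p in((411,466),(496,466),(494,434),(415,434))]
print('rest scene');[S(*p,12) for p in((295,288),(299,308),(362,302))]
print('yellow',);S(335,278,156);T(453,300,156);T(447,380,0)
print('cone');S(364,505,0);print('jar');S(294,432,0);T(490,320,0);print('mallet');T(540,395,0);S(250,365,0);S(157,382,10)
print('turq');T(342,545,12)
pl=cv2.cvtColor
c=np.hstack([cv2.resize(s['img'][165:295,180:300],(400,433),interpolation=cv2.INTER_CUBIC),cv2.resize(d['img'][140:270,205:325],(400,433),interpolation=cv2.INTER_CUBIC)])
cv2.imwrite('pics/crop1.png',c)
```

```text
plate scene
scene 150 [661.9  -5.3 150. ]
scene 150 [638.7  70.8 150. ]
scene 150 [490.5  21.3 150. ]
scene 150 [523.1 -39.  150. ]
knobtop
scene 180 [574.1  10.8 180. ]
side 180 [575.2   4.7 180. ]
plate side
side 150 [501.9  28.8 150. ]
side 150 [522.2 -44.5 150. ]
side 150 [670.2  -3.5 150. ]
side 150 [647.6  55.2 150. ]
stand base top scene
scene 12 [560.2 181.3  12. ]
scene 12 [581.2 330.   12. ]
scene 12 [503.1 347.   12. ]
scene 12 [479.7 203.   12. ]
stand side
side 12 [468.5 182.8  12. ]
side 12 [555.1 168.8  12. ]
side 12 [587.6 314.5  12. ]
side 12 [499.8 333.8  12. ]
rest side
side 12 [ 485.2 -268.2   12. ]
side 12 [ 594.6 -312.1   12. ]
side 12 [ 622.1 -258.    12. ]
side 12 [ 514.6 -215.2   12. ]
rest scene
scene 12 [ 595.3 -306.8   12. ]
scene 12 [ 618.9 -244.3   12. ]
scene 12 [ 510.7 -196.    12. ]
yellow
scene 156 [ 615.2 -105.4  156. ]
side 156 [ 617.4 -110.2  156. ]
side 0 [ 617.2 -114.4    0. ]
cone
scene 0 [741.6 176.5   0. ]
jar
scene 0 [760.7  12.1   0. ]
side 0 [767.3   7.    0. ]
mallet
side 0 [ 741.  -202.2    0. ]
scene 0 [ 754.8 -161.1    0. ]
scene 10 [ 898.  -194.3   10. ]
turq
side 12 [ 356.8 -352.8   12. ]
```

View pics/crop1.png

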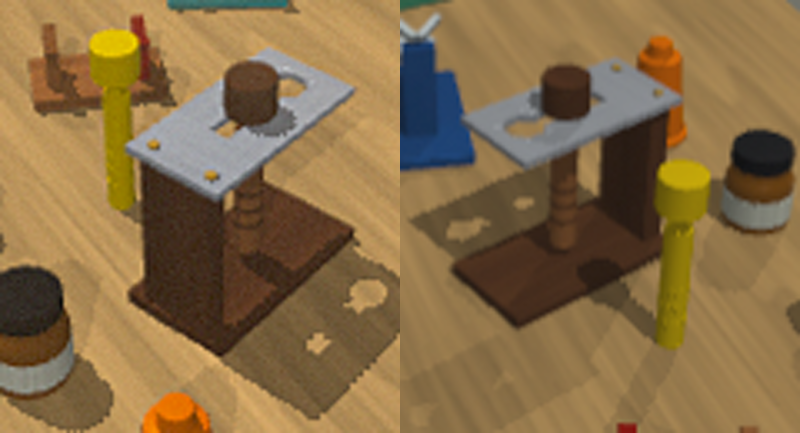

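```bash
cat >> h.py <<'E'
def yaw3(a): return Ro.from_euler('z',a).as_matrix()
def ori(R): return list(Ro.from_matrix(R).as_euler('xyz'))
def down(y): return yaw3(y)@np.diag([1.,-1,-1])
def vz(yv,s):   # tool along seated rod (towards foot), closing across stand y
    Rs=yaw3(yv); z=Rs@np.array([1,0,-1])/2**.5; y=s*Rs[:,1]; return np.c_[np.cross(y,z),y,z]
def vn(yv,s):   # tool normal to seated rod
    Rs=yaw3(yv); z=Rs@np.array([-1,0,-1])/2**.5; y=s*Rs[:,1]; return np.c_[np.cross(y,z),y,z]
def ik(p,R): return robot.inverse_kinematics([float(a) for a in p],ori(R))
def lin(p,R=None,**k): return robot.move_linear([float(a) for a in p],None if R is None else ori(R),**k)
def ptp(p,R): return robot.move_ptp([float(a) for a in p],ori(R))
E
python3 - <<'E'
from h import *
import pickle
np.set_printoptions(precision=2,suppress=True)
D=pickle.load(open('d0.pkl','rb'))
R=Ro.from_euler('xyz',robot.current_eef_rot()).as_matrix();p=np.array(robot.current_tcp_pos())
w=D['wrist'];print(robot.current_eef_rot());print(R.T@(np.array(w['eye'])-p));print(R.T@w['R'])
H=np.array([585,12]);
for y in(.26,.26+np.pi,.26-np.pi):
  for z in (152,320): print('hang',y,z,ik([574,8,z],down(y)))
V=np.array([529,258]);Y=1.39;Rs=yaw3(Y);foot=np.array([*V,0])+Rs@[55,0,55]; up=Rs@np.array([-1,0,1])/2**.5; n=Rs@np.array([1,0,1])/2**.5
for s in(1,-1):
  print('V',s,ik(foot+up*128,vz(Y,s)),ik(foot+up*128+n*60,vz(Y,s)))
  print('N',s,ik(foot+up*55-n*19,vn(Y,s)),ik(foot+up*55+n*60,vn(Y,s)))
for y in(-.38,-.38+np.pi): print('rest',y,ik([553,-263,36],down(y)),ik([553,-263,130],down(y)))
E
```

```text
[-3.14 -0.    2.82]
[  81.81    0.39 -165.4 ]
[[ 0.   -0.96 -0.29]
 [ 1.    0.   -0.  ]
 [ 0.   -0.29  0.96]]
hang 0.26 152 [-0.18  0.35  1.57 -0.    1.22  1.13]
hang 0.26 320 [-0.18  0.26  1.29 -0.    1.59  1.13]
hang 3.401592653589793 152 [-0.18  0.35  1.57 -0.    1.22 -2.01]
hang 3.401592653589793 320 [-0.18  0.26  1.29 -0.    1.59 -2.01]
hang -2.8815926535897933 152 [-0.18  0.35  1.57 -0.    1.22 -2.01]
hang -2.8815926535897933 320 [-0.18  0.26  1.29 -0.    1.59 -2.01]
V 1 [-0.3   0.34  1.93  0.87  1.17  2.54] [-0.21  0.29  1.88  0.87  1.19  2.68]
N 1 [ 0.59  0.86  1.15 -0.54  1.72 -2.29] [ 0.64  0.88  0.94 -0.54  1.9  -2.35]
V -1 [-0.3   0.34  1.93  0.87  1.17 -0.6 ] [-0.21  0.29  1.88  0.87  1.19 -0.46]
N -1 [ 0.59  0.86  1.15 -0.54  1.72  0.85] [ 0.64  0.88  0.94 -0.54  1.9   0.8 ]
rest -0.38 [-0.63  0.54  1.59 -0.    1.01  1.32] [-0.63  0.44  1.5  -0.    1.2   1.32]
rest 2.7615926535897932 [-0.63  0.54  1.59  0.    1.01 -1.82] [-0.63  0.44  1.5   0.    1.2  -1.82]
```

Run:
```python
from h import *
import pickle
W={}
for n,t,y,z in(('v',(532,262),2.6,330),('r',(553,-263),2.76,290),('h',(585,12),3.40,330)):
    x=down(y)[:2,0]; p=np.array(t)-55*x
    ptp([*p,z],down(y)); W[n]=cam('wrist'); print(robot.current_t())
pickle.dump(W,open('w.pkl','wb'))
cv2.imwrite('pics/w.png',np.vstack([cv2.resize(np.hstack([W['v']['img'],W['r']['img']]),(800,300)),cv2.resize(W['h']['img'],(400,300)).repeat(1,0) @np.eye(3,dtype=int) if 0 else np.hstack([cv2.resize(W['h']['img'],(400,300)),np.zeros((300,400,3),np.uint8)])]))
```

```text
2.0417
3.975
5.225
```

View pics/w.png

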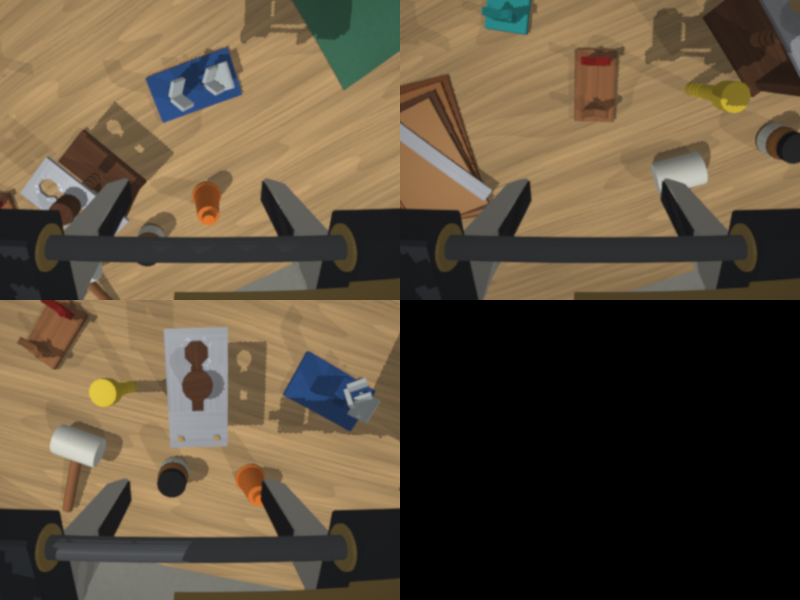

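Three wrist views, in panel pixels. Top left: the blue stand is at (194,85), with its two Vs at (180,95) and (217,77). Top right: the wooden rest is at (596,85), with its red upright at (596,60). Bottom: the plate is at (196,388), the knob at (197,386) partway along the slot, and the wide hole at (196,351).

Run:
```python
from h import *
import pickle
np.set_printoptions(precision=3,suppress=True)
W=pickle.load(open('w.pkl','rb'));D=pickle.load(open('d0.pkl','rb'))
def rect(d,m,z,near,name):
    m=cv2.morphologyEx(m.astype(np.uint8),cv2.MORPH_CLOSE,np.ones((5,5)))
    m=cv2.morphologyEx(m,cv2.MORPH_OPEN,np.ones((3,3)))
    cs=[c for c in cv2.findContours(m,0,2)[0] if cv2.contourArea(c)>60]
    c=min(cs,key=lambda c:np.linalg.norm(c.reshape(-1,2).mean(0)-near))
    P=np.array([plane(d,*p,z)[:2] for p in c.reshape(-1,2)],np.float32)
    r=cv2.minAreaRect(P); b=cv2.boxPoints(r); e=b[1]-b[0],b[2]-b[1]; l=max(e,key=np.linalg.norm)
    print(name,len(c),np.array(r[0]),np.array(r[1]),'yaw',np.arctan2(l[1],l[0]),'circ',np.array(cv2.minEnclosingCircle(P)[0]),cv2.minEnclosingCircle(P)[1])
def hsv(d): 
    h=cv2.cvtColor(d['img'],cv2.COLOR_BGR2HSV).astype(int); return h[...,0],h[...,1],h[...,2]
k=1.28
H,S,V=hsv(W['h']); rect(W['h'],(S<50)&(V>110),150,np.array((196,88))*k,'plate')
pl=(S<50)&(V>110)
rect(W['h'],(S>90)&(V<120)&((H<15)|(H>170)),180,np.array((197,86))*k,'knob?')
rect(W['h'],(H>100)&(H<125)&(S>130),12,np.array((325,90))*k,'stand from h')
H,S,V=hsv(W['v']); rect(W['v'],(H>100)&(H<125)&(S>130),12,np.array((194,85))*k,'stand')
rect(W['v'],(S<60)&(V>120),100,np.array((180,95))*k,'Vup');rect(W['v'],(S<60)&(V>120),75,np.array((217,77))*k,'Vlow')
for q in((196,60),(174,48),(196,84)):
    i=(np.array(q)*k).astype(int);print(H[i[1],i[0]])
H,S,V=hsv(W['r']);
i=(np.array((195,95))*k).astype(int);print('rest hsv',H[i[1],i[0]],S[i[1],i[0]],V[i[1],i[0]]);i=(np.array((150,95))*k).astype(int);print('table',H[i[1],i[0]],S[i[1],i[0]],V[i[1],i[0]])
for (d,n) in((W['h'],'h'),(W['v'],'v'),(W['r'],'r')): print(n,d['eye'])
a=W['h']['img'][20:200,190:310]; b=W['v']['img'][50:170,180:320]; c=W['r']['img'][40:170,200:300]
cv2.imwrite('pics/crop2.png',np.hstack([cv2.resize(x,(int(x.shape[1]*400/x.shape[0]),400),interpolation=cv2.INTER_CUBIC)[:,:300 if x is c else None] for x in (a,c)]+[cv2.resize(b,(250,214))[:,:].copy() if 0 else cv2.copyMakeBorder(cv2.resize(b,(220,189)),0,211,0,0,0)]))
```

```text
plate 36 [580.666  12.587] [155.124  81.404] yaw 0.27790976 circ [580.566  12.494] 86.3329849243164
knob? 66 [563.215   7.569] [76.908 33.812] yaw 0.25711945 circ [563.295   7.263] 38.929229736328125
stand from h 210 [526.972 258.414] [156.576  86.488] yaw 1.3816411 circ [526.825 258.342] 87.55464935302734
stand 218 [526.554 261.499] [155.406  85.845] yaw 1.3753978 circ [526.883 261.556] 86.80840301513672
Vup 58 [524.199 237.906] [30.222 47.601] yaw -0.16078578 circ [524.539 241.46 ] 24.50377655029297
Vlow 67 [534.718 300.342] [46.284 43.967] yaw 1.414324 circ [534.791 304.034] 27.140411376953125
110
18
108
rest hsv 12 144 135
table 18 108 142
h [559.343   5.179 495.204]
v [508.397 276.974 495.393]
r [ 528.627 -251.6    455.747]
```

View pics/crop2.png

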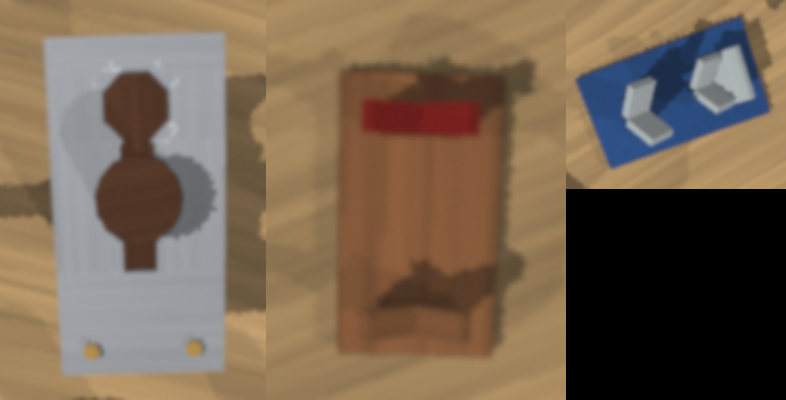

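Run:
```python
from h import *
import pickle
np.set_printoptions(precision=2,suppress=True)
W=pickle.load(open('w.pkl','rb'));D=pickle.load(open('d0.pkl','rb'))
a=lambda u,v,z:plane(W['h'],190+u/2.222,20+v/2.222,z)[:2]
print('knob',a(139,198,180),'edges',a(96,198,180),a(182,198,180),'wide',a(136,103,150),'slotend',a(140,271,150))
q=[plane(W['r'],200+u/3.077,40+v/3.077,12)[:2] for u,v in((74,72),(241,72),(227,355),(72,352))]
q=np.array(q);print(q,'ctr',q.mean(0)); x=(q[2]+q[3]-q[0]-q[1])/2;print(np.linalg.norm(x),np.arctan2(x[1],x[0]),np.linalg.norm(q[1]-q[0]),np.linalg.norm(q[3]-q[2]))
# check knob top in fixed views, predicted rest corners
k=.64
print('side/scene knob tri',tri(D['scene'],(399*k,294*k),D['side'],(398*k,256*k)))
```

```text
knob [573.17  10.69] edges [577.76  -6.84] [568.54  28.22] wide [534.39  -0.77] slotend [607.06  20.32]
[[ 482.51 -269.61]
 [ 508.22 -205.25]
 [ 617.64 -252.94]
 [ 590.83 -316.4 ]] ctr [ 549.8  -261.05]
118.67921295675569 -0.4094292444805482 69.30591179644864 68.89401192042145
side/scene knob tri (array([574.8 ,   8.5 , 176.66]), np.float64(3.9807679401263947))
```

Run:
```python
from h import *
np.set_printoptions(precision=2,suppress=True)
K=np.array([573.3,10.2]);Wd=np.array([534.6,-.6]);R=down(np.pi+.275)
F=lambda s:print(s,round(robot.current_t(),2),np.array(robot.current_tcp_pos()),np.array(robot.current_contact_force()),robot.current_gripper_width(),robot.current_finger_force())
ptp([*K,215],R); F('above')
print(lin([*K,153],speed=60,f_stop=6)); robot.move_gripper(0.1); F('grip')
lin([*K,155],speed=40); F('up2')
print(lin([*Wd,155],speed=40,f_stop=12)); F('slid')
print(lin([*Wd,200],speed=40,f_stop=10)); F('lift')
d=cam('scene');cv2.imwrite('pics/s1.png',cv2.resize(d['img'][120:290,170:340],(600,600)))
```

```text
above 5.82 [574.37   9.03 215.96] [-0.43 -1.09 -0.32] 1.000342998599339 0.0
False
grip 7.91 [573.31  10.15 153.  ] [-0.32  0.4   0.41] 0.4039094753466795 29.999995529651642
up2 8.16 [573.28  10.22 155.02] [ 0.07 -0.37 -1.62] 0.4026897277010192 29.999810457229614
False
slid 9.32 [534.81  -0.6  155.04] [ 0.34  1.1  -0.29] 0.4038635613603418 29.9997416138649
False
lift 10.59 [534.41  -0.58 199.7 ] [ 0.17 -0.64 -0.99] 0.4016890336710333 29.999776482582092
```

View pics/s1.png

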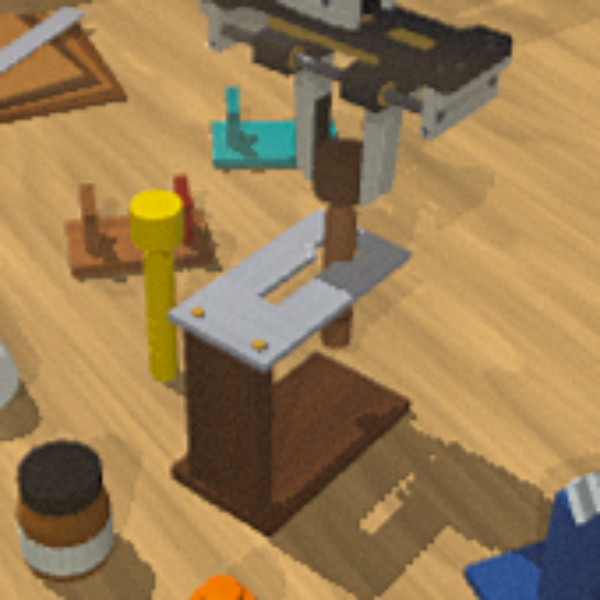

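```bash
cat >> h.py <<'E'
Vc=np.array([527.,260.,0]);VY=1.378;Rs=yaw3(VY);foot=Vc+Rs@[55,0,55];up=Rs@np.array([-1,0,1])/2**.5;n=Rs@np.array([1,0,1])/2**.5
def F(s):
    p=np.array(robot.current_tcp_pos());q=p-foot
    print(s,round(robot.current_t(),2),'tcp',p.round(1),'up/n/y',(up@q).round(1),(n@q).round(1),(Rs[:,1]@q).round(1),'F',np.array(robot.current_contact_force()).round(1),'g',round(robot.current_gripper_width(),3),robot.current_finger_force().__round__(1))
E
python3 - <<'E'
from h import *
lin([534.6,-.6,330],speed=120); F('up'); robot.sleep(.1)
R=vz(VY,-1); T=lambda u,m:foot+up*u+n*m
ptp(T(189,100),R); F('appr')
lin(T(142,20),speed=150); robot.sleep(.3);F('near')
print(lin(T(142,-6),speed=20,f_stop=4)); F('down')
D={x:cam(x) for x in('scene','side')}
cv2.imwrite('pics/s2.png',np.hstack([cv2.resize(D['scene']['img'][200:350,270:400],(400,461)),cv2.resize(D['side']['img'][100:200,170:257],(400,460))[:461].repeat(1,0) if 0 else cv2.resize(D['side']['img'][100:200,170:257],(400,461))]))
E
```

```text
up 11.88 tcp [ 5.342e+02 -5.000e-01  3.291e+02] up/n/y 412.6 -24.9 -57.0 F [-0.9  0.4 -1.4] g 0.403 30.0
appr 13.49 tcp [525.7 252.  259.4] up/n/y 189.2 99.9 -0.3 F [ 0.5  0.3 -1.7] g 0.404 30.0
near 14.56 tcp [521.3 229.4 170.2] up/n/y 142.4 20.6 -0.2 F [-0.1  0.4 -0.6] g 0.4 30.0
True
down 15.57 tcp [518.7 214.1 154.2] up/n/y 142.0 -1.7 -0.7 F [1.6 1.1 1.7] g 0.403 30.0
```

View pics/s2.png

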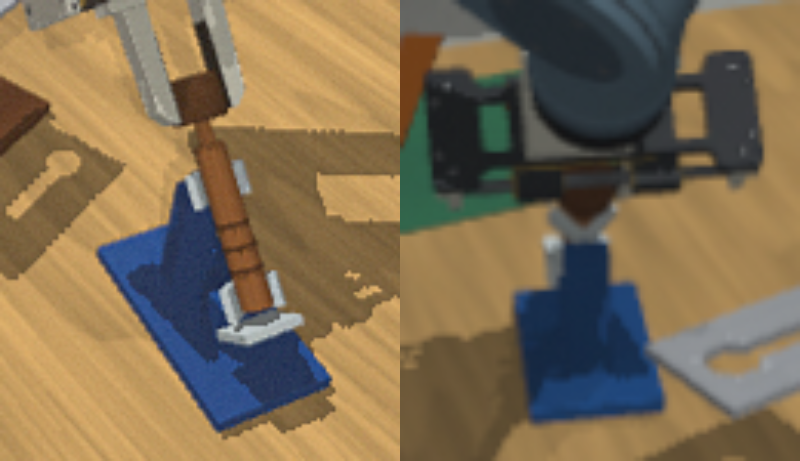

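The rod lies in both Vs, with its foot just above the stop plate at (265,325). The knob is held at (200,98).

Run:
```python
from h import *
T=lambda u,m:foot+up*u+n*m
print(lin(T(122,-1.5),speed=25,f_stop=7)); F('stop')
robot.move_gripper(0.62); robot.sleep(.3); F('rel')
lin(T(185,0),speed=120); F('away')
d=cam('scene');cv2.imwrite('pics/s3.png',cv2.resize(d['img'][200:350,270:400],(520,600)))
import pickle;pickle.dump({'scene':d,'side':cam('side')},open('d3.pkl','wb'))
```

```text
True
stop 16.18 tcp [520.4 221.2 146.7] up/n/y 131.6 -1.8 -1.0 F [ 0.4 -0.9  2.4] g 0.404 30.0
rel 17.04 tcp [521.7 220.8 147.7] up/n/y 132.3 -1.3 -2.3 F [-0.8 -0.4  0.5] g 0.62 0.0
away 17.63 tcp [512.5 185.5 185.7] up/n/y 185.0 -0.1 -0.0 F [ 0.3 -0.5 -0. ] g 0.621 0.0
```

View pics/s3.png

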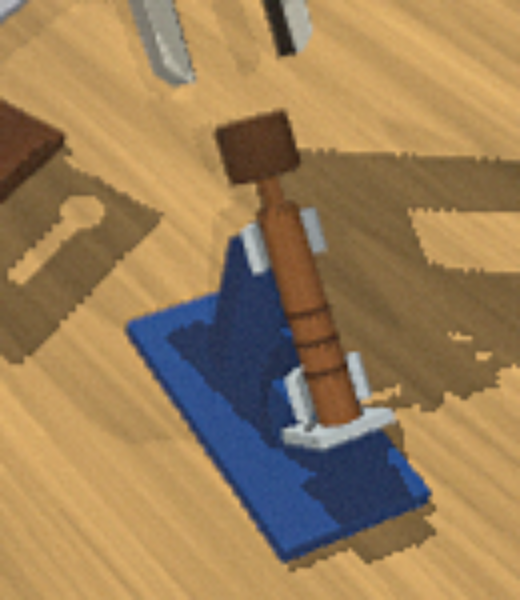

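The slicker sits in both Vs with its foot on the stop plate at (340,428) and its knob free at (258,147). Next I regrasp it by the body.

Run:
```python
from h import *
y=Rs[:,1]; T=lambda u,m:foot+up*(u+2.5)+n*(m-1.5)-y
lin(T(210,140),speed=250); F('back')
R=vn(VY,1)
ptp(T(55,120),R); F('over')
lin(T(55,15),speed=150); print(lin(T(55,-17),speed=60,f_stop=6)); F('at')
robot.move_gripper(0.05); F('grip')
lin(T(55,25),speed=60); robot.sleep(.2);F('lift')
d=cam('scene');cv2.imwrite('pics/s4.png',cv2.resize(d['img'][180:350,250:400],(529,600)))
```

```text
back 18.45 tcp [527.6 262.5 301.8] up/n/y 211.6 137.4 -0.2 F [-0.2 -0.2 -0.9] g 0.624 0.0
over 20.31 tcp [547.3 355.  179.3] up/n/y 58.1 117.7 -1.7 F [-0.2 -0.8  0.2] g 0.618 0.0
False
at 21.84 tcp [528.3 261.   82.6] up/n/y 57.6 -18.5 -1.1 F [-0.   0.4 -0.6] g 0.623 0.0
grip 22.52 tcp [528.2 261.1  82.6] up/n/y 57.4 -18.4 -1.0 F [-0.3  0.5  0.2] g 0.226 30.0
lift 23.57 tcp [533.8 289.8 112. ] up/n/y 57.6 23.0 -0.9 F [ 0.4  0.6 -0.9] g 0.226 30.0
```

View pics/s4.png

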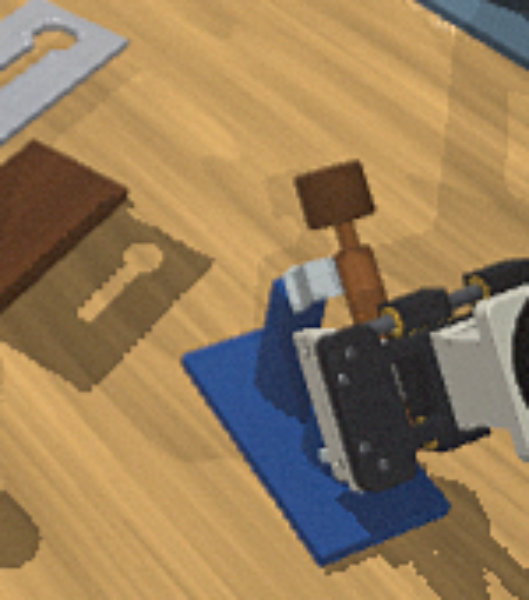

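Run:
```python
from h import *
y=Rs[:,1]; T=lambda u,m:foot+up*(u+2.5)+n*(m-1.5)-y
lin(T(55,120),speed=200)
ptp([530,270,320],down(VY+np.pi)); F('high')
R=down(np.pi-.409);C=np.array([549.8,-261.])
ptp([*C,300],R); F('over')
lin([*C,90],speed=180); robot.sleep(.2); F('near')
D={x:cam(x) for x in('scene','side')}
print(lin([*C,34],speed=30,f_stop=4)); F('down')
d=cam('side')
cv2.imwrite('pics/s5.png',np.hstack([cv2.resize(D['side']['img'][220:330,220:340],(400,367)),cv2.resize(d['img'][220:330,220:340],(400,367))]))
```

```text
high 25.01 tcp [529.2 269.1 318.6] up/n/y 218.7 154.1 -0.5 F [-0.3  1.  -2.7] g 0.229 30.0
over 26.93 tcp [ 550.3 -259.8  300.1] up/n/y 569.8 -223.2 -122.5 F [ 0.1 -1.4 -1.6] g 0.227 30.0
near 28.45 tcp [ 550.2 -261.3   90.9] up/n/y 423.0 -372.1 -122.7 F [ 0.   0.5 -1.2] g 0.23 30.0
True
down 30.03 tcp [ 549.7 -261.4   39.7] up/n/y 386.9 -408.5 -122.2 F [ 0.1 -0.9  2.8] g 0.225 30.0
```

View pics/s5.png

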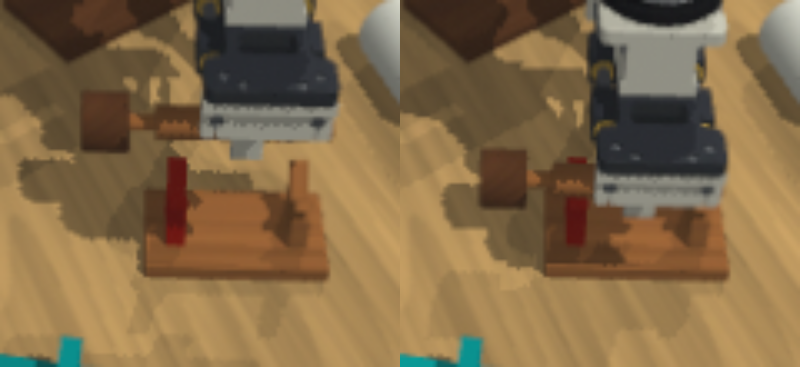

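The rod has met the notches, with the knob on the red side at (503,180). I release it and check.

Run:
```python
from h import *
np.set_printoptions(precision=1,suppress=True)
C=[549.8,-261.]
print(lin([*C,37],speed=20,f_stop=6)); F('low')
robot.move_gripper(0.6); robot.sleep(.3); F('rel')
lin([*C,190],speed=100); robot.sleep(.2); F('away')
D={x:cam(x) for x in('side','wrist')}
x=yaw3(-.409)[:,0]
for nm in D: print(nm,'expect foot,mid,knobtop',*[proj(D[nm],np.array([*C,55])+x*a) for a in(55,0,-101)])
cv2.imwrite('pics/s6.png',np.hstack([cv2.resize(D['side']['img'][240:320,230:330],(375,300)),cv2.resize(D['wrist']['img'],(400,300))]))
```

```text
True
low 30.29 tcp [ 549.7 -262.    39.1] up/n/y 386.8 -409.4 -122.3 F [-0.7  0.2  6.3] g 0.228 30.0
rel 31.34 tcp [ 549.5 -262.1   38.5] up/n/y 386.5 -409.9 -122.1 F [-0.5  0.1  0.1] g 0.599 0.0
away 33.21 tcp [ 549.6 -260.9  189.6] up/n/y 492.5 -302.2 -122.0 F [-0.1  0.2  0.3] g 0.604 0.0
side expect foot,mid,knobtop [315.4 274.5] [290. 274.] [243.  272.8]
wrist expect foot,mid,knobtop [250.4 236. ] [250.4 182.7] [250.5  70.5]
```

View pics/s6.png

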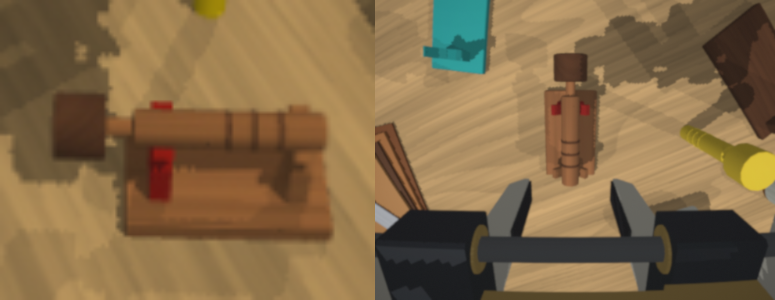

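The slicker lies level in both notches. Its body spans (133–326,130) over the base at (124–332), with the knob beyond the red upright, so it is centred.

```bash
python3 -c "
from h import robot
print(robot.hand_in())"
```

```text
the job is handed in; nothing more can be done
None
```

I handed the job in at about 33 s of the 67 s allowed. The slicker is off the hanger, was seated and let go in the V stand, and now lies level and centred in the brown bench rest with its knob beyond the red notch. The cone, jar and mallet were never approached, and I took no final measurement of their positions. The hand-in call returned no verdict.

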